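Weigh a lens mount on the spring scale and mark the reading

ROBOT

A 6-joint arm with a two-finger parallel gripper is mounted at the origin on the work surface. World frame = base frame: x ahead of the robot, y to its left, z up, the work surface at z = 0. Lengths are in m, angles in rad, forces in N, time in s.
With the tool pointing down it reaches from about 0.275 to 0.75 m from the base axis. Payload 10.2 kg.
Tool frame: the origin (TCP) lies midway between the tips of the shut fingers; the grasp point (between the pads) lies 19 mm behind it; x points along the fingers, y is the direction in which the jaws open and shut, and the axes are right-handed (so a half turn about x gives the same grasp; the last joint's range is limited). The gripper opens to 85 mm and grips with 20 to 120 N. Pads are 22 mm wide; open, the fingers measure 114 mm over their backs; the gripper's body (76 mm by 85 mm) begins 54 mm behind the grasp point. The pads swing forward as they close: fully open they stand 13 mm farther back than shut.
Start: joints at [-1.484, 0.313, 1.498, -0, 1.331, -0.223], TCP at [0.16, -0.5, 0.231] pointing down, gripper open.
Joint ranges: [-2.94, 2.94], [-0.97, 2.17], [0.19, 2.56], [-1.23, 4.37], [0.02, 3.11], [-2.88, 2.88]. Speed limits (rad/s): [2.39, 2.39, 3.01, 3.14, 3.14, 3.14].

INTERFACE

Orientations are given as a 3x3 rotation matrix whose columns are the frame's x, y, z axes.
In Python, from station import arm, get_image, camera_params, workorder gives the robot as it stands.
- The arm moves only by the shell command python3 -m inch 'ROWS' [FORCE]. ROWS is text: rows parted by semicolons, each of 7 numbers parted by spaces: the finger opening in cm, from 0 to 8.54, then the shift along the world's x, y, z in cm, then the turn, a rotation vector about the world's x, y, z in degrees. A call has 1 to 10 rows; each row is the pose to reach, as a shift and turn from the pose commanded when the call began; what a row does not reach only later rows make up. A row lasts 1/10 s, in which the tool goes at most 50 mm and 8.59 degrees, less where a joint would pass 70% of its speed; a pose out of reach is approached as far as the arm can. A call with a gripper value outside its range is refused whole. The fingers move at their own pace and stop on an object; FORCE is the grip in N (left out, the last holds). Time passes only in rows, so rows that repeat a pose let the fingers close. It gives the time, the measured TCP pose, the force and the opening at its end, in the units of the state.
- arm.sense(): the state, without advancing time (a new reading comes with each control period).
- get_image(name): name is "scene" or "top"; returns the picture (400x640x3 uint8, red, green, blue); there is no depth.
- camera_params(name): a dict with "intrinsics" (3x3 intrinsics, pixels), "k1" (the pictures are not rectified: a ray, as slopes to the right and down, at radius r is drawn at 1 + k1 r^2 times it, then the intrinsics apply), "T" (4x4, takes a point from camera to world coordinates). Camera axes: x right, y down, z forward; pixel columns grow to the right and rows downward; lengths in m; the calibration is good to about 2 mm. A picture is of the moment at which its call begins. camera_params takes no time and is no camera call.
- workorder.finish_job(): hands the job in, once; it reports no verdict.
The state is a dict: "time_s": time; "joints": joint angles; "joint_velocities": joint speeds; "joint_efforts": joint torques, N m; "tool_pos": TCP position; "ee_rot": TCP orientation; "contact_force": force on the tool from outside, world axes, zero at the start; "ft_torque": the same for the moment, N m; "width": finger opening in m.
Only numpy, scipy, OpenCV 4.12 (cv2) and the standard library are available. Lean on these libraries where they do the work, as an engineer would, in place of code of your own. Each camera call takes 0.05 s, during which the arm holds its last target.

TASK

Weigh the lens mount that has the lifting eye: hang it by its eye on the hook of the spring scale, lowering it slowly so that the scale takes the weight bit by bit until your grip carries none of it, and only then let go, gently enough that the hook neither drops nor springs up. When it hangs free and still, slide the brass marker on the scale's column down until it is level with the pointer, leave everything there and take your hand away. Do not strain the scale and do not disturb the other things on the bench.

Things in the scene. Friction and masses are not known exactly. Their poses are not given: they have to be found in the camera images.
- mount_center (a point): Centre of the lens mount to weigh, 59 mm above its underside (118 mm tall, starts upright on the bench; mass unknown, 0.20 to 0.77 kg). z up; x is the axis of its lens and of its eye's opening. Foot 56 (x) by 44 (y) by 12 mm; black round lens cell, 60 mm diameter, 24 mm thick, axis 41 mm up; on top an aluminium lifting eye. Alike from front and back
- mount_eye (a point): Highest point inside the eye's opening, 108 mm above the mount's underside, on its mid axis. The eye is a plate 10 mm thick (x), 34 mm wide (y), 71 to 118 mm above the underside; its opening is 20 mm wide (y) from 71 to 101 mm up, then a gable roof (35 degrees) to this point. Grip the eye's outer sides (across y) 98 mm up: the hook then passes between the fingers
- mount: The lens mount itself: origin at the centre of its underside, axes as for mount_center
- scale: The spring scale's fixed stand: origin on the bench under the middle of its column, z up. Aluminium column 40 by 40 mm, 288 mm tall, on a base plate 12 mm thick covering x from -155 to 45 mm, y from -65 to 65 mm. The hook reaches to -x of this frame, the pointer and the marker's arm to -y
- hook_seat (a point): Middle of the hook's seat, on its bar's axis, 105 mm to -x of the column's axis; 240 mm above the bench unloaded. The 6 mm round bar comes from the column 8 mm higher, slopes down to the seat (level for 11 mm either side), then turns up: tip 25 mm to -x of this point, top 17 mm above it. Free space above; the eye goes over the tip towards the column. Seated, mount_eye is 4 mm above this
- hook (a joint): How far the carriage with hook and pointer has sunk, in m: 0 unloaded (top stop), 0.125 at the bottom stop. Spring: 65 N/m with 0.4 N preload, lightly damped: a hanging part of weight W newtons sinks it by (W - 0.4)/65 m, between about 0.024 and 0.110. A delicate spring: the hook should never move faster than 60 mm/s
- pointer (a point): Mid-height of the thin steel pointer (3 mm high) that sticks out from the carriage to -y beside the column, 27 mm to -x and 50 mm to -y of the column's axis; at the same height as hook_seat, it sinks with the hook
- marker_grip (a point): Mid-height of the brass marker's arm, 110 mm to -y and 4 mm to +x of the column's axis: the point to grip from above (across x) or to push down. The arm runs along -y to 130 mm from the column's axis, 12 mm wide (x), 14 mm high. The marker is level with the pointer when this point and point pointer are at the same height; the two never touch
- marker (a joint): How far the marker stands below its top, in m: 0 at the top (240 mm above the bench), 0.125 at the bottom; it starts near the top. Friction of about 1.5 N holds it where it is left. Level with the pointer when it equals joint hook
- iris: Bystander, to be left alone: iris on a short steel post, foot 44 mm diameter, 97 mm tall; origin under its foot
- lenstube: Bystander, to be left alone: black lens tube standing upright, 35 mm diameter, 60 mm tall; origin under its foot
- driver: Bystander, to be left alone: screwdriver lying on the bench, about 150 mm long; origin under its middle
There are look-alikes about, which are no part of the job. What is shaped like the mount but pink is not meant.

How it is judged:
By the outcome, as a careful person would: the job done as asked, in the order asked, and still so for the second after the job is handed in, with the robot touching nothing.
It also fails if it takes over 72 s, if anything falls off the work surface, if the arm or the gripper's body presses on something with over 40 N, if the wrist force passes 120 N, or if a joint passes its speed limit or range.

## Working session

There is one attempt and no reset: what is moved stays moved. The work goes in short steps, Python scripts to look and compute and a shell command to move; the robot and the scene stay as the last step left them, time stands still between calls to the robot, and variables do not carry over. Pictures are saved under pics/ and viewed, and the job is handed in when it is done.

```bash
ls; mkdir -p pics
python3 - <<'E'
from station import arm,get_image,camera_params
import cv2
for n in("scene","top"):
    cv2.imwrite(f"pics/{n}0.png",cv2.cvtColor(get_image(n),cv2.COLOR_RGB2BGR))
    p=camera_params(n);print(n,p)
s=arm.sense();print(s)
E
```

```text
pics
scene {'intrinsics': array([[473.02885787,   0.        , 314.70230878],
       [  0.        , 473.02885787, 192.44817774],
       [  0.        ,   0.        ,   1.        ]]), 'k1': 0.020208473921917824, 'T': array([[-6.62291426e-01,  5.79282032e-01, -4.75186694e-01,
         1.16056070e+00],
       [ 7.49245780e-01,  5.11282012e-01, -4.20976799e-01,
         5.17431054e-01],
       [-9.09887221e-04, -6.34840950e-01, -7.72642311e-01,
         1.09821878e+00],
       [ 0.00000000e+00,  0.00000000e+00,  0.00000000e+00,
         1.00000000e+00]])}
top {'intrinsics': array([[508.47291118,   0.        , 312.46892556],
       [  0.        , 508.47291118, 195.94022492],
       [  0.        ,   0.        ,   1.        ]]), 'k1': -0.05534767321963426, 'T': array([[ 0.02463919, -0.98396573,  0.17664756,  0.33479824],
       [-0.99938631, -0.0286448 , -0.02016126,  0.0093144 ],
       [ 0.02489802, -0.17604239, -0.98406766,  1.54417106],
       [ 0.        ,  0.        ,  0.        ,  1.        ]])}
{'time_s': 0.1, 'joints': array([-1.48443000e+00,  3.13419287e-01,  1.49835174e+00,  1.97498233e-05,
        1.33099145e+00, -2.23429007e-01]), 'joint_velocities': array([-0.00025675, -0.00121842, -0.00125237,  0.00151916, -0.00031595,
        0.0001754 ]), 'joint_efforts': array([ 1.44277241e-03, -4.12903833e+01, -2.60145950e+01, -2.39129395e-04,
        2.99731793e-03,  1.66956045e-05]), 'tool_pos': array([ 0.16001248, -0.49978755,  0.23078291]), 'ee_rot': array([[-8.17947541e-05,  3.04859192e-01, -9.52397431e-01],
       [ 1.16711949e-03, -9.52396756e-01, -3.04859077e-01],
       [-9.99999316e-01, -1.13649748e-03, -2.77906047e-04]]), 'contact_force': array([0.16814294, 0.11986134, 1.03484078]), 'ft_torque': array([-0.04489996, -0.07532999, -0.01975676]), 'width': 0.08520883656828995}
```

View pics/scene0.png

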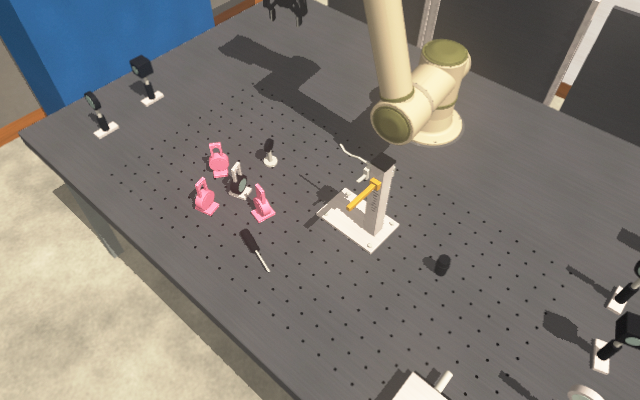

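View pics/top0.png

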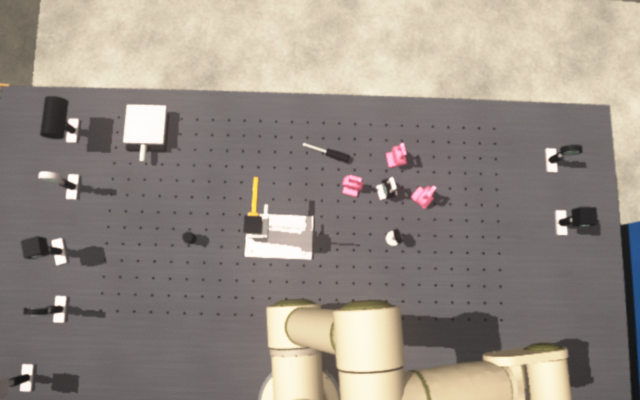

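Candidates, as top-image pixels (scene pixels in brackets):
- The silver/black mount at (387,189) [(239,181)].
- Three pink look-alikes at (397,155), (352,185) and (424,196) [(205,197), (262,205), (218,160)].
- Black holders along the edges at (565,155), (575,217) and others, which have no eye.

I choose the silver/black one and check it in a close crop.

Run:
```python
import cv2,numpy as np
a=cv2.imread("pics/scene0.png");b=cv2.imread("pics/top0.png")
c1=cv2.resize(a[130:230,190:290],(400,400),interpolation=cv2.INTER_CUBIC)
c2=cv2.resize(b[140:220,350:430],(400,400),interpolation=cv2.INTER_CUBIC)
cv2.imwrite("pics/c1.png",np.hstack([c1,c2]))
c1=cv2.resize(a[130:260,310:410],(400,520),interpolation=cv2.INTER_CUBIC)
c2=cv2.resize(b[165:269,240:320],(400,520),interpolation=cv2.INTER_CUBIC)
cv2.imwrite("pics/c2.png",np.hstack([c1,c2]))
```

```text
(no output)
```

View pics/c1.png

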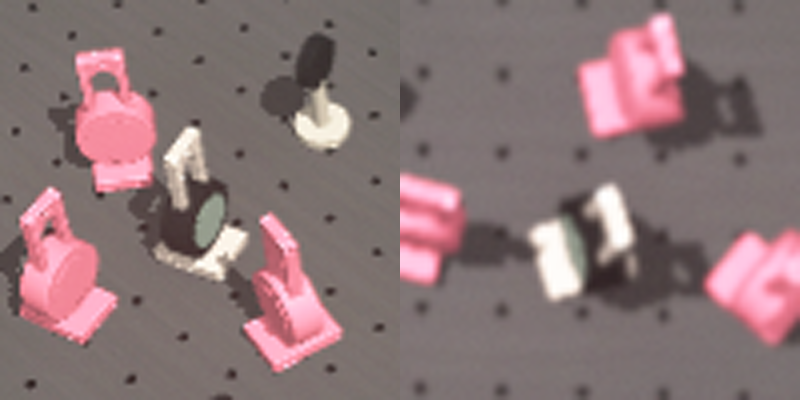

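View pics/c2.png

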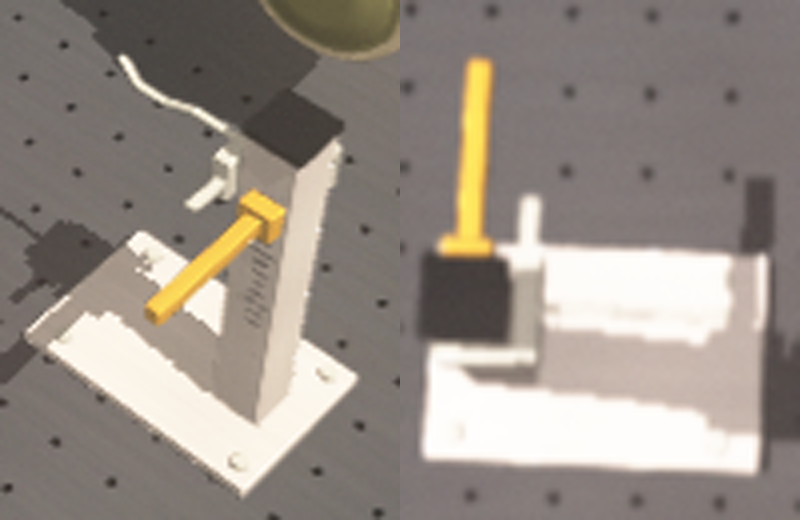

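```bash
cat > h.py <<'E'
import numpy as np,cv2
from station import arm,get_image,camera_params
from scipy.optimize import least_squares
P={n:camera_params(n) for n in("scene","top")}
def proj(n,X):
    p=P[n];T=p["T"];X=np.atleast_2d(X)
    c=(X-T[:3,3])@T[:3,:3]
    s=c[:,:2]/c[:,2:];r2=(s**2).sum(1,keepdims=True)
    s=s*(1+p["k1"]*r2);K=p["intrinsics"]
    return s*[K[0,0],K[1,1]]+[K[0,2],K[1,2]]
def pose(q,X):
    c,s=np.cos(q[2]),np.sin(q[2]);X=np.atleast_2d(X).astype(float)
    return np.c_[q[0]+c*X[:,0]-s*X[:,1],q[1]+s*X[:,0]+c*X[:,1],X[:,2]+(q[3] if len(q)>3 else 0)]
def box(x0,x1,y0,y1,z0,z1):
    v=np.array([[x,y,z] for x in(x0,x1) for y in(y0,y1) for z in(z0,z1)])
    e=[(i,j) for i in range(8) for j in range(i+1,8) if bin(i^j).count('1')==1]
    return [(v[i],v[j]) for i,j in e]
def seg(pts): return list(zip(pts[:-1],pts[1:]))
def mount():
    m=.001;L=box(-28*m,28*m,-22*m,22*m,0,12*m)+box(-5*m,5*m,-17*m,17*m,71*m,118*m)
    for x in(-.005,.005): L+=seg([np.array([x,y,z])*1. for y,z in((-.01,.071),(-.01,.101),(0,.108),(.01,.101),(.01,.071))])
    t=np.linspace(0,2*np.pi,25)
    for x in(-.012,.012): L+=seg([np.array([x,.03*np.cos(a),.041+.03*np.sin(a)]) for a in t])
    return L
def scale(h=0,mk=0):
    L=box(-.155,.045,-.065,.065,0,.012)+box(-.02,.02,-.02,.02,0,.288)
    L+=seg([np.array(v) for v in((-.02,0,.248-h),(-.08,0,.248-h),(-.094,0,.24-h),(-.116,0,.24-h),(-.13,0,.257-h))])
    L+=[(np.array([-.027,-.02,.24-h]),np.array([-.027,-.05,.24-h]))]
    L+=box(-.002,.01,-.13,-.03,.233-mk,.247-mk)
    return L
def overlay(img,n,q,L,crop,k,col=(0,255,0)):
    x0,y0,x1,y1=crop
    o=cv2.resize(img[y0:y1,x0:x1],None,fx=k,fy=k,interpolation=cv2.INTER_CUBIC)
    for a,b in L:
        p=(proj(n,pose(q,[a,b]))+.5-[x0,y0])*k
        cv2.line(o,*[tuple(int(v) for v in u) for u in p],col,1,cv2.LINE_AA)
    return o
def fit(obs,q0):
    f=lambda q:np.concatenate([(proj(n,pose(q,np.array(X)/1000))-u).ravel() for n,X,u in obs])
    r=least_squares(f,q0,loss='soft_l1');return r.x,f(r.x).reshape(-1,2)
E
python3 - <<'E'
from h import *
C=lambda u,v:(310+u/4,130+v/4)
D=lambda u,v:(240+(u-400)/5,165+v/5)
ob=[("scene",(-155,-65,6),C(25,335)),("scene",(45,-65,0),C(245,495)),("scene",(45,65,12),C(357,377)),("scene",(-155,65,12),C(140,232)),
("top",(45,65,12),D(425,460)),("top",(-155,65,12),D(758,472)),("top",(-155,-65,12),D(768,255)),
("scene",(-20,20,288),C(292,90)),("scene",(20,20,288),C(345,125)),("scene",(20,-20,288),C(297,166)),("scene",(-20,-20,288),C(243,132)),
("top",(20,-20,288),D(424,252)),("top",(-20,-20,288),D(509,262)),("top",(-20,20,288),D(503,342)),("top",(20,20,288),D(418,335))]
q,r=fit(ob,[.4,.1,np.pi/2]);print("scale",q,np.degrees(q[2]));print(r.round(1).tolist())
np.save("qs.npy",q)
C=lambda u,v:(190+u/4,130+v/4)
D=lambda u,v:(350+(u-400)/5,140+v/5)
ob=[("top",(28,-22,12),D(530,238)),("top",(28,22,12),D(552,300)),("top",(0,-17,118),D(605,188)),("top",(0,17,118),D(625,247)),
("scene",(0,0,118),C(183,145)),("scene",(28,22,6),C(248,235)),]
ob=ob[:5]
q,r=fit(ob,[.47,-.13,2.0]);print("mount",q,np.degrees(q[2]));print(r.round(1).tolist())
np.save("qm.npy",q)
a=cv2.imread("pics/scene0.png");b=cv2.imread("pics/top0.png")
L=mount()
cr={"scene":(210,150,270,210),"top":(365,160,415,210)}
cv2.imwrite("pics/om.png",np.hstack([cv2.resize(overlay(i,n,q,L,cr[n],k),(400,400)) for i,n,k in((a,"scene",6.6667),(b,"top",8))]))
qs=np.load("qs.npy")
cv2.imwrite("pics/os.png",np.hstack([overlay(a,"scene",qs,scale(),(310,130,410,260),4),overlay(b,"top",qs,scale(),(240,165,320,269),5)]))
E
```

```text
scale [0.48411223 0.13222142 1.55501563] 89.09583259192648
[[-0.8, -0.1], [-1.3, 1.0], [-0.3, -0.9], [-0.4, -1.2], [-1.0, -0.5], [-0.8, -0.1], [-1.1, 0.4], [-1.6, -0.5], [-1.2, -1.0], [0.4, -1.9], [0.2, -1.9], [-0.5, 0.7], [-1.5, -0.6], [-1.2, -0.6], [-0.3, 0.1]]
mount [ 0.63295181 -0.24995138  1.92808988] 110.47141257496935
[[-0.4, -0.7], [0.1, 0.2], [-0.4, 0.7], [-0.2, -0.1], [-0.9, -0.7]]
```

View pics/om.png

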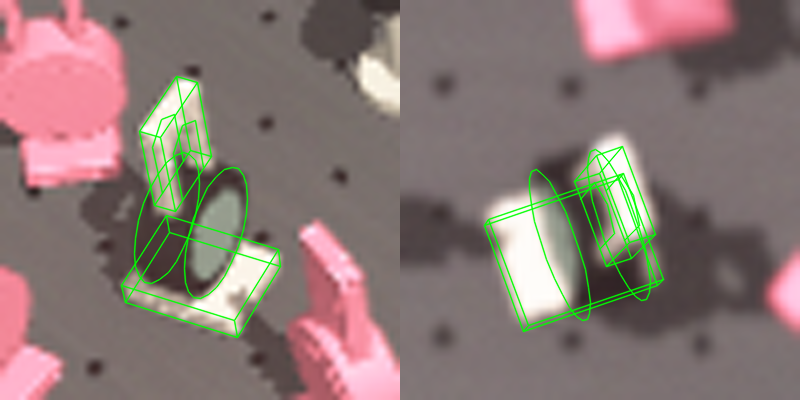

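View pics/os.png

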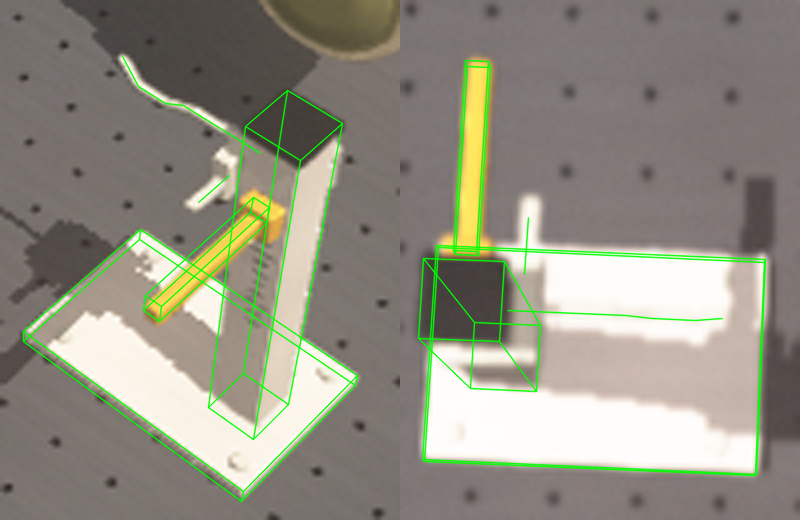

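The crop shows the silver eye and black lens cell, so this is the right mount. The wireframes fit to about 1 px. Next I check the neighbours' clearance and the grasp yaw.

Run:
```python
from h import *
qs=np.load("qs.npy");qm=np.load("qm.npy")
def ray(n,u,z):
    f=lambda x:(proj(n,[[x[0],x[1],z]])-u).ravel()
    return least_squares(f,[.5,0]).x
# pink eye tops (scene c1 crop px) z=.118
C=lambda u,v:np.array((190+u/4,130+v/4)); D=lambda u,v:np.array((350+(u-400)/5,140+v/5))
for nm,n,u in(("pinkA L","scene",C(78,55)),("pinkA R","scene",C(123,50)),("pinkB L","scene",C(22,215)),("pinkB R","scene",C(57,190)),("pinkC L","scene",C(265,218)),("pinkC R","scene",C(298,258)),("target","scene",C(183,145)),("pinkB1 top","top",D(657,18)),("pinkB2 top","top",D(675,75)),("pinkC top","top",D(462,183)),):
    p=ray(n,u,.118);d=p-qm[:2];c,s=np.cos(qm[2]),np.sin(qm[2])
    print(nm,p.round(3),"mount frame mm",(1000*np.array([c*d[0]+s*d[1],-s*d[0]+c*d[1]])).round())
print("seat",pose(qs,[[-.105,0,.24]]),"marker",pose(qs,[[.004,-.11,.24]]),"pointer",pose(qs,[[-.027,-.05,.24]]))
F=[]
for i in range(10):
    get_image("top");F.append(np.r_[arm.sense()["contact_force"],arm.sense()["ft_torque"]])
print(np.mean(F,0),np.std(F,0))
```

```text
pinkA L [ 0.623 -0.37 ] mount frame mm [-109.   51.]
pinkA R [ 0.598 -0.349] mount frame mm [-81.  67.]
pinkB L [ 0.749 -0.28 ] mount frame mm [-69. -99.]
pinkB R [ 0.719 -0.28 ] mount frame mm [-58. -70.]
pinkC L [ 0.642 -0.154] mount frame mm [ 86. -42.]
pinkC R [ 0.652 -0.113] mount frame mm [122. -66.]
target [ 0.633 -0.246] mount frame mm [ 4. -2.]
pinkB1 top [ 0.754 -0.276] mount frame mm [ -67. -104.]
pinkB2 top [ 0.72  -0.286] mount frame mm [-64. -69.]
pinkC top [ 0.652 -0.162] mount frame mm [ 76. -48.]
seat [[0.48245532 0.0272345  0.24      ]] marker [[0.59416165 0.13448512 0.24      ]] pointer [[0.53367994 0.10443578 0.24      ]]
[ 0.29436496  0.18809414 -0.30702492 -0.00167725 -0.01086811  0.02487892] [0.525113   0.36130196 0.56173791 0.0329967  0.02008158 0.02694609]
```

```bash
python3 -m inch '8.5 4.4 2.3 0 0 0 8.4;8.5 8.8 4.6 0 0 0 16.8;8.5 13.2 6.9 0 0 0 25.2;8.5 17.6 9.2 0 0 0 33.6;8.5 22 11.5 0 0 0 42;8.5 26.4 13.8 0 0 0 50.4;8.5 30.8 16.1 0 0 0 58.8;8.5 35.2 18.4 0 0 0 67.2;8.5 39.6 20.7 -1 0 0 75.6;8.5 44 23 -2 0 0 84' 30; python3 -c "
from h import *
s=arm.sense();R=s['ee_rot'];print(s['tool_pos'],np.degrees(np.arctan2(R[1,1],R[0,1])),R[:,0],s['joints'])"
```

```text
time_s: 1.6
tool_pos: [0.6006, -0.2693, 0.2115]
ee_rot: [[0.001, 0.978, 0.21], [-0.0, 0.21, -0.978], [-1.0, 0.0, 0.001]]
contact_force: [-0.4, -0.6, 1.0]
width: 0.0846
[ 0.6006443  -0.26934685  0.2114814 ] 12.101264913022405 [ 5.52582612e-04 -4.58015475e-04 -9.99999742e-01] [-5.99128303e-01  6.29593945e-01  1.06880366e+00 -6.71801319e-05
  1.44248043e+00 -8.10326521e-01]
```

```bash
python3 -m inch '6.5 1.7 1 0 0 0 4.4;6.5 3.3 2 0 0 0 8.7;6.5 3.3 2 -2.5 0 0 8.7;6.5 3.3 2 -5 0 0 8.7;6.5 3.3 2 -7.5 0 0 8.7;6.5 3.3 2 -8 0 0 8.7;6.5 3.3 2 -8 0 0 8.7' 30
python3 - <<'E'
from h import *
s=arm.sense();R=s['ee_rot'];print(s['tool_pos'],np.degrees(np.arctan2(R[1,1],R[0,1])))
qm=np.load("qm.npy");L=mount()
a=cv2.cvtColor(get_image("scene"),cv2.COLOR_RGB2BGR);b=cv2.cvtColor(get_image("top"),cv2.COLOR_RGB2BGR)
cv2.imwrite("pics/g1.png",np.hstack([overlay(a,"scene",qm,L,(190,110,290,210),4),overlay(b,"top",qm,L,(340,140,440,240),4)]))
E
```

```text
time_s: 2.3
tool_pos: [0.6318, -0.2506, 0.1313]
ee_rot: [[-0.001, 0.937, 0.349], [0.001, 0.349, -0.937], [-1.0, -0.001, -0.001]]
contact_force: [1.2, 0.6, 0.5]
width: 0.065
[ 0.63180933 -0.25055536  0.1312956 ] 20.44650882197723
```

View pics/g1.png

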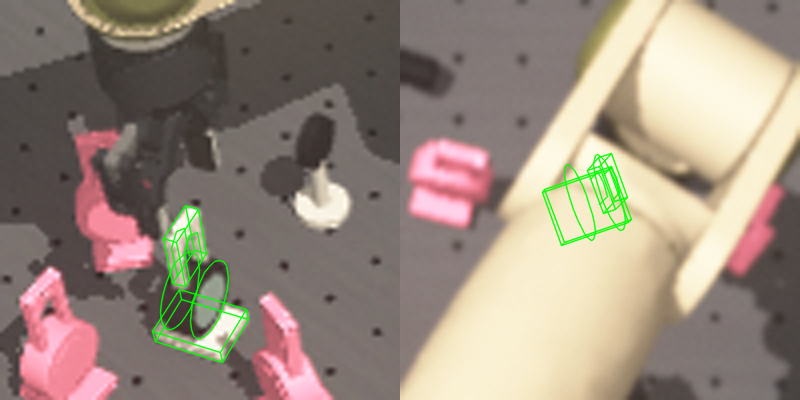

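Scene picture: the two fingers straddle the eye from above (crop px ~(185,150), tips just over the eye top at (188,207)). Descending and gripping.

```bash
python3 -m inch '6.5 0.1 0 -2 0 0 0;6.5 0.1 0 -3.8 0 0 0;6.5 0.1 0 -5 0 0 0;6.5 0.1 0 -5.5 0 0 0;5 0.1 0 -5.5 0 0 0;4 0.1 0 -5.5 0 0 0;3.4 0.1 0 -5.5 0 0 0;3 0.1 0 -5.5 0 0 0;2.5 0.1 0 -5.5 0 0 0;2.5 0.1 0 -5.5 0 0 0' 35
python3 - <<'E'
from h import *
s=arm.sense();R=s['ee_rot'];print(s['tool_pos'],np.degrees(np.arctan2(R[1,1],R[0,1])),s['width'])
qm=np.load("qm.npy");L=mount()
a=cv2.cvtColor(get_image("scene"),cv2.COLOR_RGB2BGR)
cv2.imwrite("pics/g2.png",np.hstack([cv2.resize(a[110:210,190:290],None,fx=4,fy=4,interpolation=2),overlay(a,"scene",qm,L,(190,110,290,210),4)]))
E
```

```text
time_s: 3.4
tool_pos: [0.6337, -0.2508, 0.0778]
ee_rot: [[0.003, 0.937, 0.349], [-0.001, 0.349, -0.937], [-1.0, 0.002, 0.002]]
contact_force: [4.0, 0.4, 5.2]
width: 0.0335
[ 0.63373274 -0.25078596  0.0778079 ] 20.452683391339914 0.03350485707594335
```

View pics/g2.png

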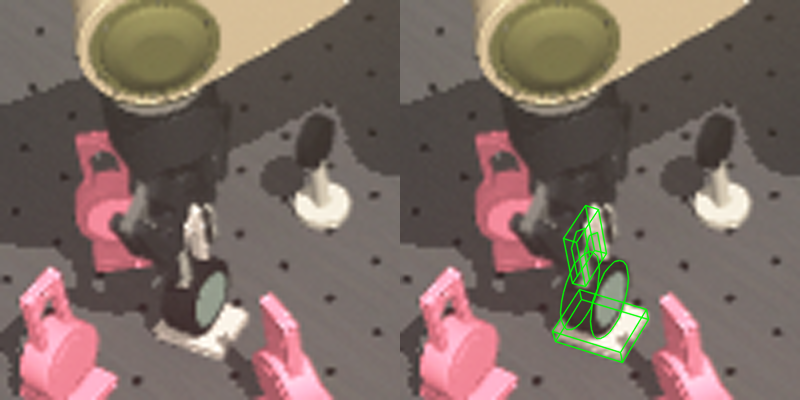

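The grip holds at 33.5 mm, and the mount has not moved from the fitted pose. Lifting next; the reference is TCP z = 0.0778 for underside 0.

```bash
python3 -m inch '2.5 0 0 0.5 0 0 0;2.5 0 0 1.2 0 0 0;2.5 0 0 2.5 0 0 0;2.5 0 0 4.5 0 0 0;2.5 0 0 7 0 0 0;2.5 0 0 9.5 0 0 0;2.5 0 0 12 0 0 0;2.5 0 0 14.5 0 0 0;2.5 0 0 15.7 0 0 0;2.5 0 0 16.2 0 0 0' 40;  python3 -m inch '2.5 -1 1.4 0 0 0 -1.4;2.5 -2.6 3.5 0 0 0 -3.6;2.5 -4.4 6 0 0 0 -6.2;2.5 -6.2 8.5 0 0 0 -8.8;2.5 -8 11 0 0 0 -11.4;2.5 -9.8 13.4 0 0 0 -14;2.5 -11.6 15.8 0 0 0 -16.6;2.5 -13.2 18.2 0 0 0 -19;2.5 -14.6 20 0 0 0 -20.8;2.5 -15.1 20.6 0 0 0 -21.4'
python3 - <<'E'
from h import *
a=cv2.cvtColor(get_image("scene"),cv2.COLOR_RGB2BGR)
cv2.imwrite("pics/t1.png",cv2.resize(a[100:250,250:430],None,fx=4,fy=4,interpolation=2))
F=[]
for i in range(16):
    get_image("top");F.append(arm.sense()["contact_force"])
print(np.mean(F,0),np.std(F,0)/4)
s=arm.sense();R=s['ee_rot'];print(s['time_s'],s['tool_pos'],np.degrees(np.arctan2(R[1,1],R[0,1])),s['width'],R[:,0])
E
```

```text
time_s: 4.45
tool_pos: [0.633, -0.2507, 0.2399]
ee_rot: [[0.001, 0.937, 0.349], [-0.001, 0.349, -0.937], [-1.0, 0.001, 0.001]]
contact_force: [-0.2, 0.1, -4.1]
width: 0.0332
time_s: 5.45
tool_pos: [0.4805, -0.043, 0.238]
ee_rot: [[-0.002, 1.0, -0.016], [0.001, -0.016, -1.0], [-1.0, -0.002, -0.001]]
contact_force: [0.4, -0.8, -3.5]
width: 0.0334
[ 0.10798947 -0.11855245 -3.60674772] [0.13906144 0.14425912 0.07952155]
6.3 [ 0.48193083 -0.04462538  0.23856908] -0.9491535845415412 0.03340388238005572 [ 2.22197653e-05 -3.55088849e-05 -9.99999999e-01]
```

View pics/t1.png

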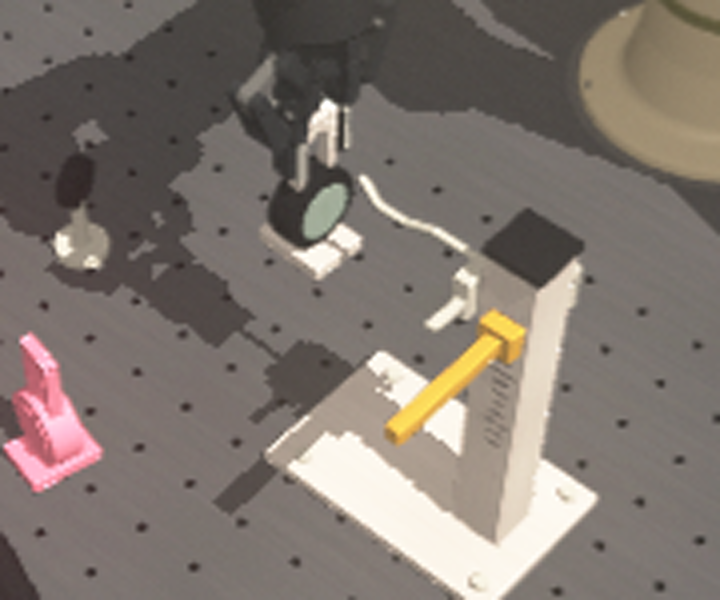

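The mount hangs from the gripper with its lens face at crop px (325,213). The hook tip is at (362,180) and still ahead of it. Now I overlay the predicted poses to check alignment with the hook.

Run:
```python
from h import *
a=cv2.cvtColor(get_image("scene"),cv2.COLOR_RGB2BGR);b=cv2.cvtColor(get_image("top"),cv2.COLOR_RGB2BGR)
cv2.imwrite("pics/raw1.png",a)
q=[.4819,-.0446,np.radians(89.05),.1608];qs=np.load("qs.npy")
cr=(305,115,385,175)
o=overlay(a,"scene",q,mount(),cr,9)
for A,B in scale():
    p=(proj("scene",pose(qs,[A,B]))+.5-[cr[0],cr[1]])*9
    cv2.line(o,*[tuple(int(v) for v in u) for u in p],(0,0,255),1,cv2.LINE_AA)
cv2.imwrite("pics/t2.png",o)
```

```text
(no output)
```

View pics/t2.png

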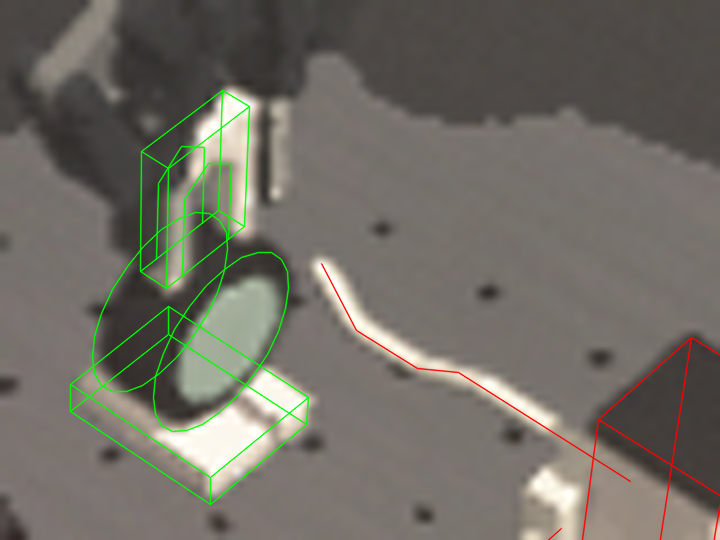

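Both overlays agree to within 1 px. The eye opening (z 229–266 mm after a 3 mm drop) brackets the hook (237–257 mm). Sliding it over the tip.

```bash
python3 -m inch '2.5 0.05 0.4 -0.3 0 0 0;2.5 0.05 1.2 -0.3 0 0 0;2.5 0.05 2 -0.3 0 0 0;2.5 0.05 2.8 -0.3 0 0 0;2.5 0.05 3.6 -0.3 0 0 0;2.5 0.05 4.4 -0.3 0 0 0;2.5 0.05 5.2 -0.3 0 0 0;2.5 0.05 6 -0.3 0 0 0;2.5 0.05 6.8 -0.3 0 0 0;2.5 0.05 7.2 -0.3 0 0 0'; python3 -m inch '2.5 0 0 0 0 0 0'
python3 - <<'E'
from h import *
a=cv2.cvtColor(get_image("scene"),cv2.COLOR_RGB2BGR)
s=arm.sense();print(s['tool_pos'],s['width'])
t=s['tool_pos']
q=[t[0],t[1],np.radians(89.05),t[2]-.0778];qs=np.load("qs.npy")
cr=(325,110,405,170)
o=overlay(a,"scene",q,mount(),cr,5)
for A,B in scale():
    p=(proj("scene",pose(qs,[A,B]))+.5-[cr[0],cr[1]])*5
    cv2.line(o,*[tuple(int(v) for v in u) for u in p],(0,0,255),1,cv2.LINE_AA)
cv2.imwrite("pics/t3.png",np.hstack([cv2.resize(a[110:170,325:405],None,fx=5,fy=5,interpolation=2),o]))
E
```

```text
time_s: 7.4
tool_pos: [0.4824, 0.0282, 0.2356]
ee_rot: [[-0.0, 1.0, -0.016], [0.0, -0.016, -1.0], [-1.0, -0.0, -0.0]]
contact_force: [-0.3, -0.7, -4.3]
width: 0.0331
time_s: 7.5
tool_pos: [0.4824, 0.0279, 0.2356]
ee_rot: [[0.0, 1.0, -0.016], [0.0, -0.016, -1.0], [-1.0, 0.0, -0.0]]
contact_force: [0.7, 0.1, -3.9]
width: 0.0336
[0.48243135 0.02751937 0.23552798] 0.03358955150553373
```

View pics/t3.png

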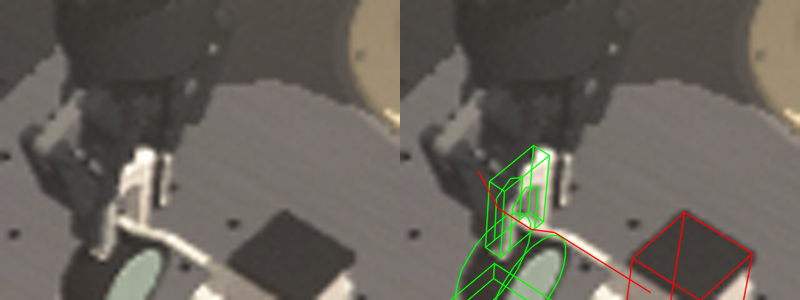

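The hook bar runs through the eye opening, with the bar leaving it at crop px (120,222) and sloping up to the column. Lowering gently to contact.

```bash
python3 -m inch '2.5 0 0 -0.3 0 0 0;2.5 0 0 -0.7 0 0 0;2.5 0 0 -1.1 0 0 0;2.5 0 0 -1.4 0 0 0;2.5 0 0 -1.6 0 0 0;2.5 0 0 -1.75 0 0 0;2.5 0 0 -1.9 0 0 0;2.5 0 0 -2.05 0 0 0;2.5 0 0 -2.2 0 0 0;2.5 0 0 -2.35 0 0 0'
python3 -m inch '2.5 0 0 -0.15 0 0 0;2.5 0 0 -0.3 0 0 0;2.5 0 0 -0.45 0 0 0;2.5 0 0 -0.6 0 0 0;2.5 0 0 -0.75 0 0 0;2.5 0 0 -0.9 0 0 0;2.5 0 0 -1.05 0 0 0;2.5 0 0 -1.2 0 0 0;2.5 0 0 -1.35 0 0 0;2.5 0 0 -1.5 0 0 0'
python3 - <<'E'
from h import *
F=[]
a=cv2.cvtColor(get_image("scene"),cv2.COLOR_RGB2BGR);cv2.imwrite("pics/t4.png",cv2.resize(a[100:250,310:430],None,fx=5,fy=4,interpolation=2))
for i in range(16):
    get_image("top");s=arm.sense();F.append(s["contact_force"])
print(np.mean(F,0),np.std(F,0)/4,s['tool_pos'])
E
```

```text
time_s: 8.55
tool_pos: [0.4825, 0.0274, 0.2121]
ee_rot: [[0.0, 1.0, -0.017], [-0.0, -0.017, -1.0], [-1.0, 0.0, 0.0]]
contact_force: [0.2, 0.3, -2.4]
width: 0.0335
time_s: 9.55
tool_pos: [0.4824, 0.0274, 0.197]
ee_rot: [[0.0, 1.0, -0.017], [-0.0, -0.017, -1.0], [-1.0, 0.0, 0.0]]
contact_force: [1.0, 0.2, -2.3]
width: 0.0334
[ 0.18862432  0.06504018 -2.18283833] [0.15053843 0.12935693 0.09983659] [0.48242387 0.02738994 0.19703485]
```

View pics/t4.png

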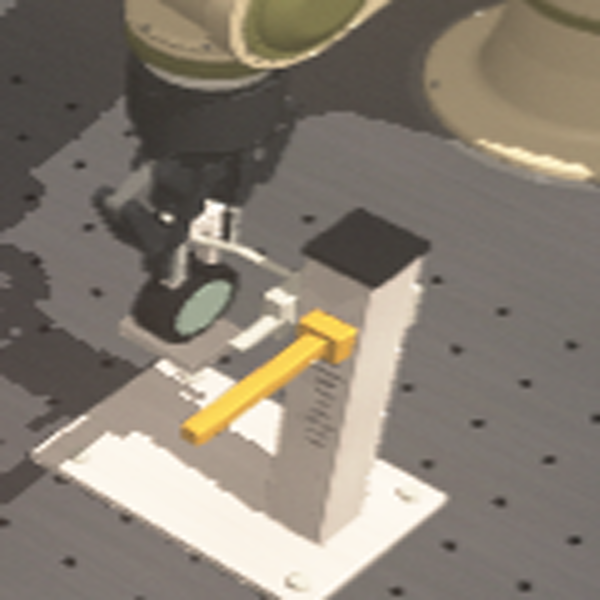

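The eye is seated and the pointer has sunk (crop px (255,335)). The residual force is 2.18 N, so about 33 mm remain. Lowering most of that slowly.

```bash
python3 -m inch '2.5 0 0 -0.15 0 0 0;2.5 0 0 -0.3 0 0 0;2.5 0 0 -0.45 0 0 0;2.5 0 0 -0.6 0 0 0;2.5 0 0 -0.75 0 0 0;2.5 0 0 -0.9 0 0 0;2.5 0 0 -1.05 0 0 0;2.5 0 0 -1.2 0 0 0;2.5 0 0 -1.35 0 0 0;2.5 0 0 -1.5 0 0 0'
python3 -m inch '2.5 0 0 -0.15 0 0 0;2.5 0 0 -0.3 0 0 0;2.5 0 0 -0.45 0 0 0;2.5 0 0 -0.6 0 0 0;2.5 0 0 -0.75 0 0 0;2.5 0 0 -0.9 0 0 0;2.5 0 0 -1.05 0 0 0;2.5 0 0 -1.2 0 0 0;2.5 0 0 -1.35 0 0 0;2.5 0 0 -1.5 0 0 0'
python3 - <<'E'
from h import *
F=[]
a=cv2.cvtColor(get_image("scene"),cv2.COLOR_RGB2BGR);cv2.imwrite("pics/t5.png",cv2.resize(a[100:250,310:430],None,fx=5,fy=4,interpolation=2))
for i in range(60):
    get_image("top");s=arm.sense();F.append(np.r_[s["contact_force"],s['ft_torque']])
F=np.array(F)
print(np.mean(F,0),np.std(F,0)/60**.5,s['tool_pos'],s['time_s'],np.corrcoef(F[:-1,2],F[1:,2])[0,1])
E
```

```text
time_s: 11.4
tool_pos: [0.4825, 0.0274, 0.182]
ee_rot: [[0.0, 1.0, -0.017], [-0.0, -0.017, -1.0], [-1.0, 0.0, 0.0]]
contact_force: [0.2, 0.6, -0.8]
width: 0.0331
time_s: 12.4
tool_pos: [0.4824, 0.0274, 0.1669]
ee_rot: [[0.0, 1.0, -0.017], [0.0, -0.017, -1.0], [-1.0, 0.0, -0.0]]
contact_force: [1.2, -0.2, 0.2]
width: 0.0337
[ 1.40430149 -0.13884779 -0.25867114 -0.02151746 -0.21159124  0.00312036] [0.06073047 0.07018531 0.07104117 0.00381869 0.00421748 0.00339507] [0.48240954 0.02739808 0.16703737] 15.45 -0.05522449731176232
```

View pics/t5.png

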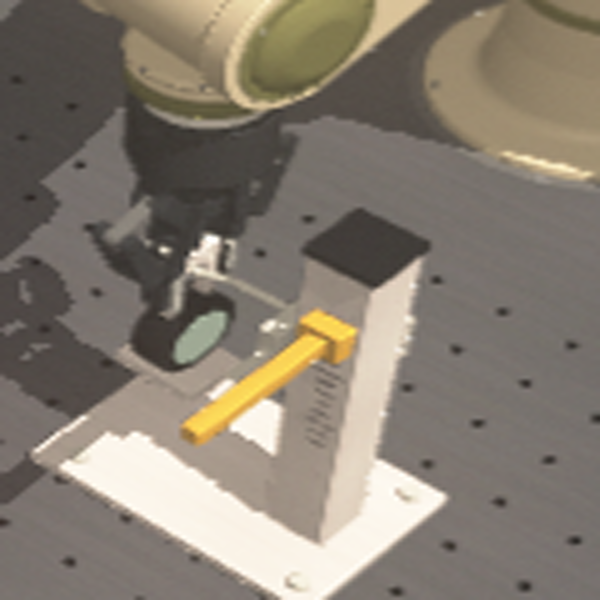

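The residual Fz is −0.26 N, but Fx is +1.4 N: the bar sits on one slope of the gable, so the mount has to go a little to +x. Centring it.

```bash
python3 -m inch '2.5 0.05 0 0 0 0 0;2.5 0.1 0 0 0 0 0;2.5 0.15 0 0 0 0 0;2.5 0.15 0 0 0 0 0' >/dev/null
cat > m.py <<'E'
from h import *
import sys
N=int(sys.argv[1]);F=[]
for i in range(N):
    get_image("top");s=arm.sense();F.append(s["contact_force"])
F=np.array(F);print(np.mean(F,0).round(3),(np.std(F,0)/N**.5).round(3),s['tool_pos'].round(5),s['time_s'])
E
python3 m.py 20
```

```text
[ 1.368  0.367 -0.358] [0.126 0.094 0.12 ] [0.48393 0.0274  0.16705] 16.85
```

```bash
python3 -m inch '2.5 0.05 0 0 0 0 0;2.5 0.1 0 0 0 0 0;2.5 0.15 0 0 0 0 0;2.5 0.15 0 0 0 0 0' >/dev/null
python3 m.py 20;python3 - <<'E'
from h import *
a=cv2.cvtColor(get_image("scene"),cv2.COLOR_RGB2BGR)
s=arm.sense();t=s['tool_pos']
q=[t[0],t[1],np.radians(89.05),t[2]-.0778];qs=np.load("qs.npy")
cr=(325,130,385,190);k=6.666
o=overlay(a,"scene",q,mount(),cr,k)
for A,B in scale(.046):
    p=(proj("scene",pose(qs,[A,B]))+.5-[cr[0],cr[1]])*k
    cv2.line(o,*[tuple(int(v) for v in u) for u in p],(0,0,255),1,cv2.LINE_AA)
cv2.imwrite("pics/t6.png",np.hstack([cv2.resize(a[130:190,325:385],None,fx=k,fy=k,interpolation=2),o]))
E
```

```text
[-5.216 -0.381 -0.289] [0.136 0.111 0.104] [0.48507 0.02742 0.16691] 18.25
```

View pics/t6.png

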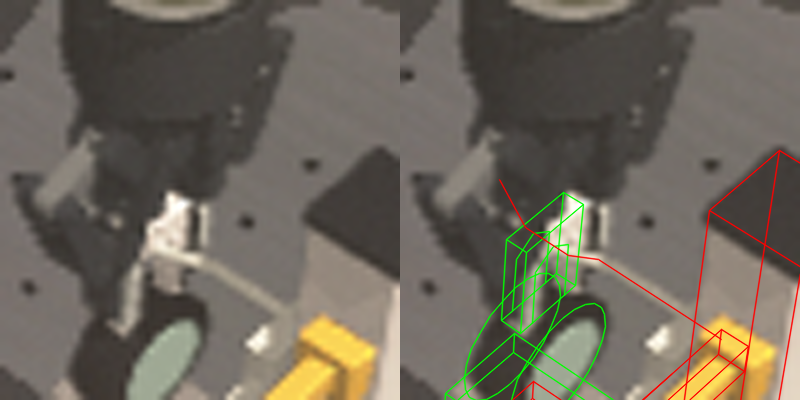

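```bash
python3 -m inch '2.5 -0.01 0 -0.05 0 0 0;2.5 -0.02 0 -0.1 0 0 0;2.5 -0.03 0 -0.2 0 0 0;2.5 -0.03 0 -0.3 0 0 0;2.5 -0.03 0 -0.4 0 0 0;2.5 -0.03 0 -0.4 0 0 0'
python3 m.py 40
```

```text
time_s: 18.9
tool_pos: [0.4851, 0.0274, 0.1629]
ee_rot: [[-0.0, 1.0, -0.017], [0.0, -0.017, -1.0], [-1.0, -0.0, -0.0]]
contact_force: [-4.7, -0.7, 0.2]
width: 0.0334
[-5.156 -0.189 -0.092] [0.067 0.078 0.081] [0.48508 0.02742 0.16309] 20.9
```

```bash
python3 -m inch '2.5 -0.02 0 0 0 0 0;2.5 -0.04 0 0 0 0 0;2.5 -0.04 0 0 0 0 0'
python3 m.py 20
```

```text
time_s: 21.2
tool_pos: [0.485, 0.0274, 0.1632]
ee_rot: [[0.001, 1.0, -0.017], [-0.0, -0.017, -1.0], [-1.0, 0.001, 0.0]]
contact_force: [-3.1, 0.3, 0.4]
width: 0.0333
[-1.737  0.454 -0.122] [0.159 0.119 0.11 ] [0.4848  0.02739 0.16309] 22.2
```

```bash
python3 -m inch '2.5 -0.01 0 -0.05 0 0 0;2.5 -0.015 0 -0.1 0 0 0;2.5 -0.015 0 -0.1 0 0 0'
python3 m.py 60
```

```text
time_s: 22.5
tool_pos: [0.4847, 0.0274, 0.1621]
ee_rot: [[0.0, 1.0, -0.017], [-0.0, -0.017, -1.0], [-1.0, 0.0, 0.0]]
contact_force: [-0.6, 0.7, -0.0]
width: 0.0335
[ 1.274  0.181 -0.016] [0.085 0.054 0.066] [0.48457 0.0274  0.16203] 25.5
```

Fz is now −0.02 ± 0.07 N, so the grip carries no weight. I trim x by 0.1 mm, drop to the minimum grip, and release gently.

```bash
python3 -m inch '2.5 0.01 0 0 0 0 0;3.2 0.01 0 0 0 0 0;3.3 0.01 0 0 0 0 0;3.35 0.01 0 0 0 0 0;3.4 0.01 0 0 0 0 0;3.45 0.01 0 0 0 0 0;3.5 0.01 0 0 0 0 0;3.6 0.01 0 0 0 0 0;3.8 0.01 0 0 0 0 0;4 0.01 0 0 0 0 0' 20
python3 - <<'E'
from h import *
I=[]
for i in range(6):
    a=cv2.cvtColor(get_image("scene"),cv2.COLOR_RGB2BGR);I.append(cv2.resize(a[130:190,325:385],None,fx=4.4,fy=4.4,interpolation=2))
    if i==0: cv2.imwrite("pics/raw_rel.png",a)
cv2.imwrite("pics/r1.png",np.vstack([np.hstack(I[:3]),np.hstack(I[3:])]))
print(arm.sense()['contact_force'])
E
```

```text
time_s: 26.5
tool_pos: [0.4846, 0.0274, 0.162]
ee_rot: [[-0.0, 1.0, -0.017], [-0.0, -0.017, -1.0], [-1.0, -0.0, 0.0]]
contact_force: [-0.9, -0.2, -0.4]
width: 0.04
[-0.03776038 -0.11796352 -1.05971763]
```

View pics/r1.png

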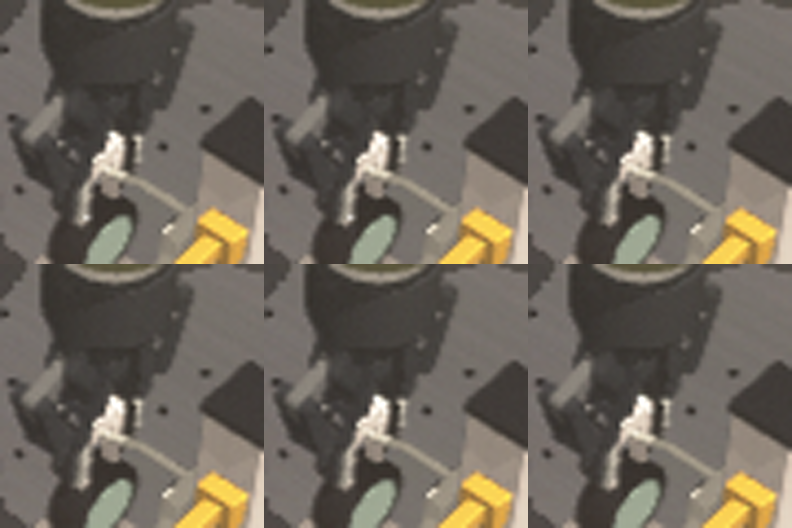

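All six frames are identical: the mount hangs still and the hook has not moved. Opening wider and lifting straight off.

```bash
python3 -m inch '5 0 0 0 0 0 0;6.2 0 0 0 0 0 0;6.5 0 0 0 0 0 0;6.5 0 0 0.5 0 0 0;6.5 0 0 1.5 0 0 0;6.5 0 0 3.5 0 0 0;6.5 0 0 6.5 0 0 0;6.5 0 0 10 0 0 0;6.5 0 0 14 0 0 0;6.5 0 0 17 0 0 0' >/dev/null
python3 - <<'E'
from h import *
a=cv2.cvtColor(get_image("scene"),cv2.COLOR_RGB2BGR);cv2.imwrite("pics/raw_h.png",a)
b=cv2.cvtColor(get_image("top"),cv2.COLOR_RGB2BGR);cv2.imwrite("pics/raw_ht.png",b)
s=arm.sense();print(s['tool_pos'],s['time_s'],s['joints'])
qs=np.load("qs.npy");cr=(320,130,400,230);k=6
o=overlay(a,"scene",qs,scale(.0495,.003),cr,k,(0,0,255))
cv2.imwrite("pics/h1.png",np.hstack([cv2.resize(a[130:230,325:375],None,fx=6,fy=6,interpolation=2),o]))
E
```

```text
[0.48556413 0.02727744 0.3368603 ] 27.9 [-1.85376479e-01  1.66788768e-01  1.41145225e+00  2.98006689e-05
  1.55491465e+00 -1.68835222e-01]
```

View pics/h1.png

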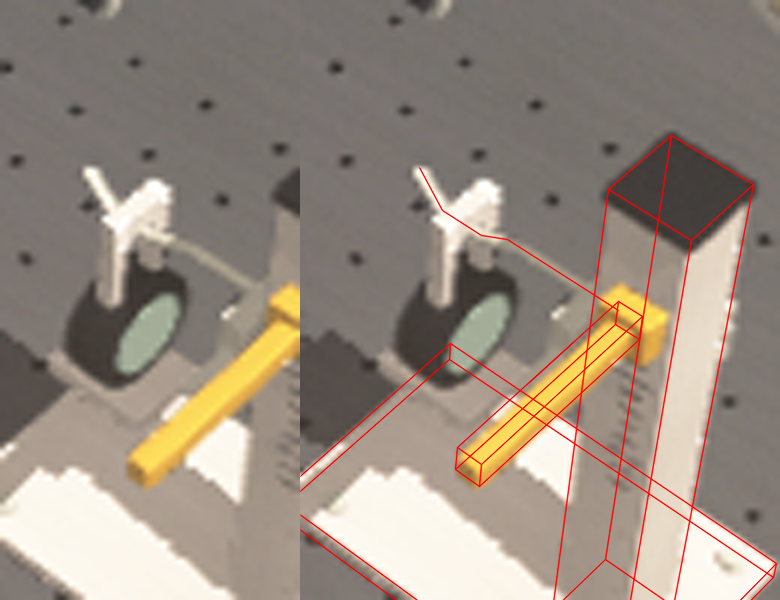

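```bash
cat > bar.py <<'E'
from h import *
from scipy.ndimage import map_coordinates
qs=np.load("qs.npy")
def off(img,h,A,B,fr,w=3.0):
    g=cv2.cvtColor(img,cv2.COLOR_BGR2GRAY).astype(float);r=[]
    A=np.array(A,float);B=np.array(B,float);A[2]-=h;B[2]-=h
    for f in fr:
        p=proj("scene",pose(qs,[A+f*(B-A)]))[0];d=proj("scene",pose(qs,[A+(f+.05)*(B-A)]))[0]-p
        n=np.array([-d[1],d[0]])/np.hypot(*d)
        if n[1]<0:n=-n
        t=np.linspace(-w,w,61);P=p+t[:,None]*n
        v=map_coordinates(g,[P[:,1],P[:,0]],order=1)
        b=np.interp(t,[-w,w],[v[:6].mean(),v[-6:].mean()]);e=np.clip(v-b-.3*(v-b).max(),0,None)
        dz=proj("scene",pose(qs,[A+f*(B-A)-[0,0,.001]]))[0]-p
        r.append((t@e/e.sum())/(dz@n))  # mm lower than model
    return np.array(r)
if __name__=="__main__":
    i0=cv2.imread("pics/scene0.png");i1=cv2.imread("pics/raw1.png");ih=cv2.imread("pics/raw_h.png")
    for nm,A,B,fr in(("slope",(-.094,0,.24),(-.08,0,.248),np.linspace(-.0,1,5)),("arm",(-.08,0,.248),(-.03,0,.248),np.linspace(.1,.6,6)),("tip",(-.116,0,.24),(-.13,0,.257),np.linspace(.4,.9,5))):
        for lab,i,h in(("h0",i0,0),("h0b",i1,0),("hang",ih,.0505)): print(nm,lab,off(i,h,A,B,fr).round(1))
E
python3 bar.py
```

```text
slope h0 [-3.  -1.4 -1.1 -0.3  0.9]
slope h0b [-3.1 -1.5 -1.2 -0.5  0.8]
slope hang [-2.3 -2.6 -0.  -0.3  1.7]
arm h0 [-1.1 -2.4 -2.3 -2.2 -1.8 -2.3]
arm h0b [-1.4 -2.4 -2.3 -2.3 -1.8 -2.2]
arm hang [ 0.5 -0.7 -0.5 -0.7 -1.1 -0.6]
tip h0 [-1.8 -1.9 -1.3 -1.4  0.2]
tip h0b [-1.8 -1.9 -1.2 -1.3  0.3]
tip hang [-0.6 -0.7 -0.5 -0.6  0.2]
```

Comparing the bar against its unloaded position gives a sink of about 51.7 mm. The gripper height at release gives 51.8 mm. So the marker centre should be at z = 0.1883 and its arm top at 0.1953. I'll push it with the shut fingertips.

```bash
python3 -m inch '3 2 2 0 0 0 0;0 4.5 4.4 0 0 0 0;0 7 6.9 0 0 0 0;0 9.2 9.1 0 0 0 0;0 10.7 10.4 0 0 0 0;0 11 10.7 0 0 0 0;0 11 10.7 -2 0 0 0;0 11 10.7 -4.5 0 0 0;0 11 10.7 -6.5 0 0 0;0 11 10.7 -7.5 0 0 0'
python3 - <<'E'
from h import *
a=cv2.cvtColor(get_image("scene"),cv2.COLOR_RGB2BGR)
s=arm.sense();print(s['tool_pos'],s['width'],s['time_s'])
qs=np.load("qs.npy");cr=(320,130,420,220);k=6
cv2.imwrite("pics/k1.png",cv2.resize(a[120:220,320:420],None,fx=6,fy=6,interpolation=2))
E
```

```text
time_s: 28.9
tool_pos: [0.5936, 0.1338, 0.2554]
ee_rot: [[-0.003, 1.0, -0.017], [-0.0, -0.017, -1.0], [-1.0, -0.003, 0.0]]
contact_force: [-0.2, -0.7, 1.0]
width: 0.0003
[0.59357916 0.1338073  0.25471935] -0.0003124616246661893 28.95
```

View pics/k1.png

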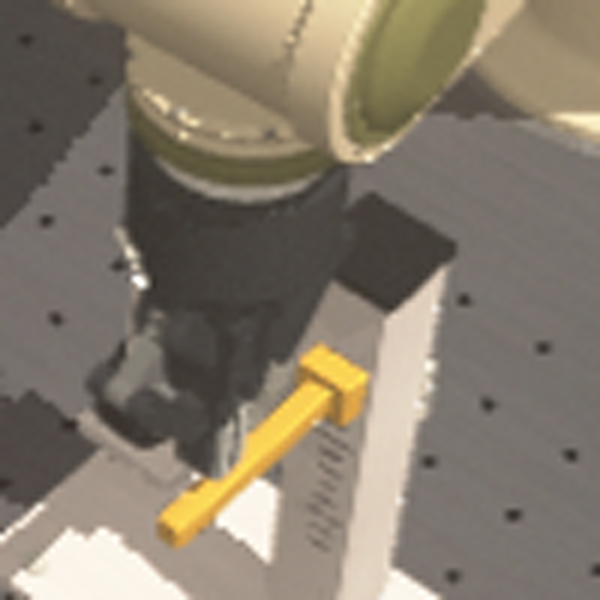

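The fingertips sit over the arm at crop px (220,470), just above it. Pushing down, stopping about 2.5 mm short to check.

```bash
python3 -m inch '0 0 0 -0.5 0 0 0;0 0 0 -1 0 0 0;0 0 0 -1.7 0 0 0;0 0 0 -2.4 0 0 0;0 0 0 -3.1 0 0 0;0 0 0 -3.8 0 0 0;0 0 0 -4.5 0 0 0;0 0 0 -5.1 0 0 0;0 0 0 -5.5 0 0 0;0 0 0 -5.7 0 0 0'
python3 - <<'E'
from h import *
a=cv2.cvtColor(get_image("scene"),cv2.COLOR_RGB2BGR);cv2.imwrite("pics/raw_k2.png",a)
s=arm.sense();print(s['tool_pos'],s['contact_force'],s['time_s'])
qs=np.load("qs.npy");cr=(320,140,400,230);k=5
o=overlay(a,"scene",qs,scale(.0517,.0487),cr,k,(0,0,255))
cv2.imwrite("pics/k2.png",np.hstack([cv2.resize(a[140:230,320:400],None,fx=5,fy=5,interpolation=2),o]))
E
```

```text
time_s: 29.95
tool_pos: [0.5945, 0.1344, 0.1996]
ee_rot: [[-0.001, 1.0, -0.017], [-0.0, -0.017, -1.0], [-1.0, -0.001, 0.0]]
contact_force: [-0.4, -0.7, 1.0]
width: 0.0001
[0.59447271 0.13440341 0.19946393] [ 0.23173566  0.40316969 -0.36763379] 30.0
```

View pics/k2.png

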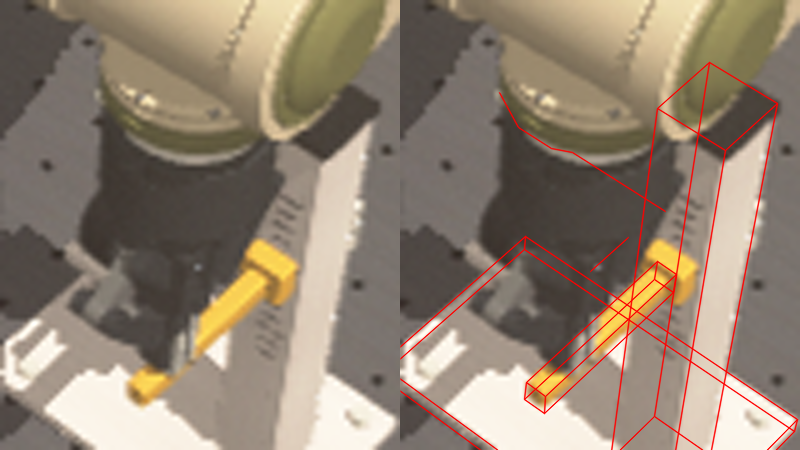

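```bash
python3 -m inch '0 0 0 -0.1 0 0 0;0 0 0 -0.2 0 0 0;0 0 0 -0.3 0 0 0;0 0 0 -0.37 0 0 0;0 0 0 -0.37 0 0 0;0 0 0 -0.37 0 0 0' | head -2
python3 -m inch '0 0 0 0.5 0 0 0;0 0 0 2 0 0 0;0 0 0 5 0 0 0;0 0 0 9 0 0 0;0 0 0 13 0 0 0;0 2 -3 15 0 0 0;0 4 -7 16 0 0 0;0 4 -11 16 0 0 0;0 4 -15 16 0 0 0;0 4 -18 16 0 0 0' | head -2
python3 - <<'E'
from h import *
a=cv2.cvtColor(get_image("scene"),cv2.COLOR_RGB2BGR);cv2.imwrite("pics/raw_k3.png",a)
b=cv2.cvtColor(get_image("top"),cv2.COLOR_RGB2BGR);cv2.imwrite("pics/raw_k3t.png",b)
qs=np.load("qs.npy");cr=(325,150,385,240);k=6.6
o=overlay(a,"scene",qs,scale(.0517,.0517),cr,k,(0,0,255))
cv2.imwrite("pics/k3.png",np.hstack([cv2.resize(a[150:240,325:385],None,fx=k,fy=k,interpolation=2),o]))
E
```

```text
time_s: 30.6
tool_pos: [0.5947, 0.1344, 0.1963]
time_s: 31.6
tool_pos: [0.6345, -0.048, 0.3565]
```

View pics/k3.png

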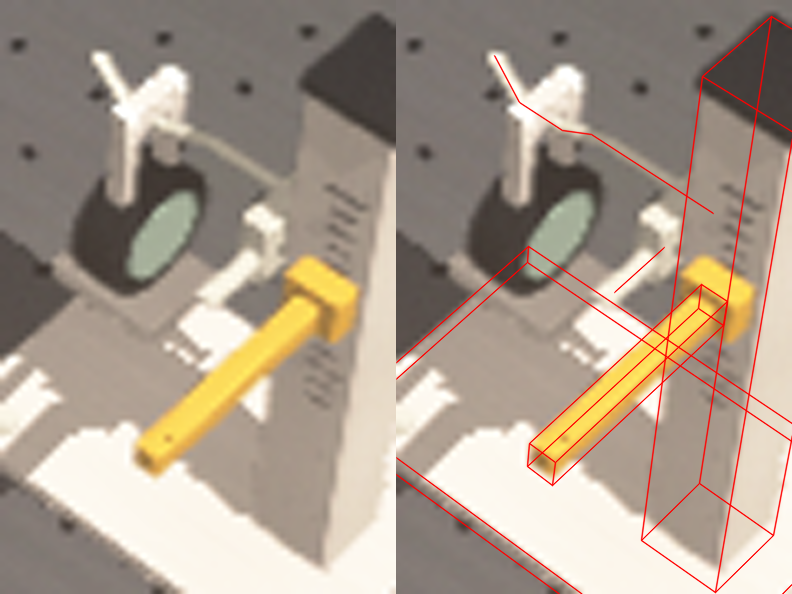

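Scene picture: the marker block is at crop px (320,300) with its arm end at (150,455), and the pointer's end is at (210,295). The pointer and the arm are parallel, so I measure their level difference from perpendicular profiles.

```bash
cat > lev.py <<'E'
from h import *
import sys
from scipy.ndimage import map_coordinates
qs=np.load("qs.npy");img=cv2.imread(sys.argv[1]).astype(float)
h=.0517
def prof(xs,ys,ch,w):
    X=np.array([xs,ys,.24-h]);p=proj("scene",pose(qs,[X]))[0];d=proj("scene",pose(qs,[X-[0,.005,0]]))[0]-p
    n=np.array([-d[1],d[0]])/np.hypot(*d);n*=np.sign(n[1])
    t=np.arange(-w,w+.01,.25);P=p+t[:,None]*n
    g=ch(img);v=map_coordinates(g,[P[:,1],P[:,0]],order=1)
    dz=(proj("scene",pose(qs,[X-[0,0,.001]]))[0]-p)@n
    dx=(proj("scene",pose(qs,[X+[.001,0,0]]))[0]-p)@n
    return t,v,dz,dx
def edges(t,v):
    # half-max crossings around the max
    i=np.argmax(np.where(abs(t)<2.5,v,-1e9));m=v[i];L=i
    lo=min(v[:i+1]);hi=min(v[i:])
    th=(m+lo)/2;j=i
    while j>0 and v[j]>th:j-=1
    a=t[j]+.25*(th-v[j])/(v[j+1]-v[j])
    th=(m+hi)/2;j=i
    while j<len(v)-1 and v[j]>th:j+=1
    b=t[j]-.25*(th-v[j])/(v[j-1]-v[j])
    return a,b
R=lambda im:im[...,2]; Y=lambda im:im[...,2]-im[...,0]; G=lambda im:im.mean(-1)
for ys in np.linspace(-.05,-.028,7):
    t,v,dz,dx=prof(-.027,ys,G,4);a,b=edges(t,v);print("ptr",round(ys,3),"px",round(a,2),round(b,2),"mm low",round((a+b)/2/dz,2),v[::2].astype(int),dz.round(3),dx.round(3))
for ys in np.linspace(-.12,-.05,8):
    t,v,dz,dx=prof(.004,ys,Y,8);a,b=edges(t,v);print("mk",round(ys,3),round(a,2),round(b,2),"mm low",round((a+b)/2/dz,2))
E
python3 lev.py pics/raw_k3.png
```

```text
ptr -0.05 px -2.16 1.3 mm low -2.53 [158 160 168 182 209 230 242 242 241 235 209 172 146 139 134 144 151] 0.17 0.366
ptr -0.046 px -2.15 1.35 mm low -2.36 [146 149 158 176 202 226 238 241 241 232 208 169 137 124 121 121 121] 0.17 0.366
ptr -0.043 px -2.06 1.51 mm low -1.63 [122 123 125 147 187 227 237 241 241 236 222 182 145 123 121 122 122] 0.169 0.365
ptr -0.039 px -1.91 1.5 mm low -1.2 [118 118 121 139 172 209 232 241 240 235 222 181 146 124 120 120 122] 0.169 0.365
ptr -0.035 px -2.0 1.6 mm low -1.17 [118 118 124 144 180 213 233 242 240 234 217 185 164 145 128 119 123] 0.169 0.364
ptr -0.032 px -2.14 1.71 mm low -1.28 [120 120 130 155 192 220 237 241 240 234 216 193 174 160 149 135 127] 0.169 0.363
ptr -0.028 px -2.08 3.13 mm low 3.14 [125 130 138 152 184 212 228 229 230 223 206 196 193 194 186 152 122] 0.168 0.363
mk -0.12 -3.64 2.65 mm low -2.97
mk -0.11 -3.47 2.77 mm low -2.13
mk -0.1 -3.4 2.78 mm low -1.89
mk -0.09 -3.4 2.8 mm low -1.83
mk -0.08 -3.31 2.59 mm low -2.2
mk -0.07 -3.39 2.4 mm low -3.05
mk -0.06 -3.25 2.58 mm low -2.07
mk -0.05 -3.36 2.83 mm low -1.64
```

The pointer reads −1.3 mm against the model and the marker −2.1 mm, so the marker is about 0.8 mm high. That agrees with the fingertip height of 0.1963 against a target of 0.1953. One small correcting push.

```bash
python3 -m inch '0 0 4 0 0 0 0;0 0 8 0 0 0 0;0 0 12 0 0 0 0;0 -2 15 -1 0 0 0;0 -4 18 -3 0 0 0;0 -4 18 -7 0 0 0;0 -4 18 -11 0 0 0;0 -4 18 -14 0 0 0;0 -4 18 -15.2 0 0 0;0 -4 18 -15.7 0 0 0' | head -2
python3 -m inch '0 0 0 -0.15 0 0 0;0 0 0 -0.3 0 0 0;0 0 0 -0.35 0 0 0;0 0 0 -0.4 0 0 0;0 0 0 -0.4 0 0 0;0 0 0 -0.4 0 0 0'
```

```text
time_s: 32.7
tool_pos: [0.5946, 0.1348, 0.1991]
time_s: 33.3
tool_pos: [0.5949, 0.1344, 0.1958]
ee_rot: [[0.001, 1.0, -0.017], [0.0, -0.017, -1.0], [-1.0, 0.001, -0.0]]
contact_force: [0.8, 0.4, 0.5]
width: 0.0002
```

```bash
python3 -m inch '0 0 0 -0.05 0 0 0;0 0 0 -0.05 0 0 0;0 0 0 -0.05 0 0 0'|head -2
python3 -m inch '0 0 0 0.5 0 0 0;0 0 0 2 0 0 0;0 0 0 5 0 0 0;0 0 0 9 0 0 0;0 0 0 13 0 0 0;0 2 -3 15 0 0 0;0 4 -7 16 0 0 0;0 4 -11 16 0 0 0;0 4 -15 16 0 0 0;0 4 -18 16 0 0 0' | head -2
python3 - <<'E'
from h import *
a=cv2.cvtColor(get_image("scene"),cv2.COLOR_RGB2BGR);cv2.imwrite("pics/raw_k4.png",a)
b=cv2.cvtColor(get_image("top"),cv2.COLOR_RGB2BGR)
cv2.imwrite("pics/k4.png",np.hstack([cv2.resize(a[130:240,180:410],(690,330))[:, :690]]))
cv2.imwrite("pics/k4f.png",a)
E
python3 lev.py pics/raw_k4.png | sed 's/\[.*\]//'
python3 - <<'E'
import sys;sys.argv=["x"];sys.path.insert(0,'.')
from bar import *
i0=cv2.imread("pics/scene0.png");ih=cv2.imread("pics/raw_k4.png")
for A,B,fr in(((-.08,0,.248),(-.03,0,.248),np.linspace(.1,.6,6)),((-.116,0,.24),(-.13,0,.257),np.linspace(.4,.9,5))):
    print((off(ih,.0517,A,B,fr)-off(i0,0,A,B,fr)).mean())
E
```

```text
time_s: 33.6
tool_pos: [0.5947, 0.1344, 0.1949]
time_s: 34.6
tool_pos: [0.6344, -0.0479, 0.3548]
ptr -0.05 px -2.14 1.3 mm low -2.45  0.17 0.366
ptr -0.046 px -2.13 1.35 mm low -2.28  0.17 0.366
ptr -0.043 px -2.07 1.52 mm low -1.63  0.169 0.365
ptr -0.039 px -1.92 1.51 mm low -1.19  0.169 0.365
ptr -0.035 px -1.98 1.62 mm low -1.05  0.169 0.364
ptr -0.032 px -2.14 1.73 mm low -1.19  0.169 0.363
ptr -0.028 px -2.06 3.14 mm low 3.21  0.168 0.363
mk -0.12 -3.16 2.92 mm low -0.72
mk -0.11 -3.19 3.02 mm low -0.52
mk -0.1 -3.2 2.89 mm low -0.93
mk -0.09 -3.3 2.78 mm low -1.58
mk -0.08 -3.01 2.75 mm low -0.79
mk -0.07 -2.92 2.95 mm low 0.07
mk -0.06 -3.07 2.88 mm low -0.58
mk -0.05 -3.16 3.0 mm low -0.52
0.16655059106447312
-0.5367082313728374
```

View pics/k4f.png

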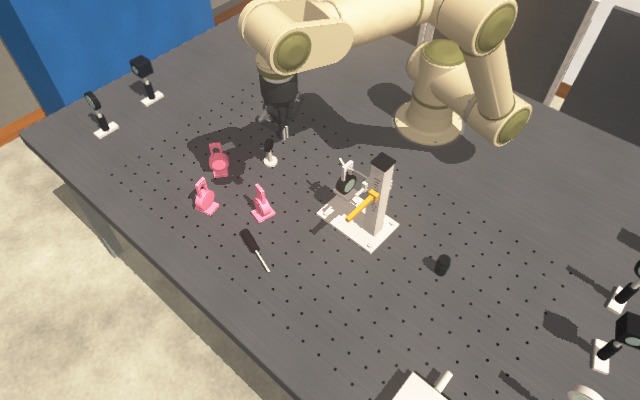

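The pointer and marker agree to about 0.5 mm. The mount hangs still at (346,185), the bystanders and pink look-alikes are in place, and the hand is well clear.

```bash
python3 -m inch '0 0 0 0 0 0 0;0 0 0 0 0 0 0;0 0 0 0 0 0 0'|head -2; python3 -c "
from station import workorder;print(workorder.finish_job())"
```

```text
time_s: 35.0
tool_pos: [0.6347, -0.0444, 0.355]
the job is handed in; nothing more can be done
None
```

The silver/black lens mount is hanging by its eye on the scale's hook, the brass marker is level with the pointer to within about 1 mm, and the job was handed in at 35 s.

- **Hanging and release:** I lowered the mount at about 15 mm/s until the vertical force on the grip read −0.02 ± 0.07 N, then opened the fingers in small steps. Six pictures after the release showed no movement of hook or mount.
- **Off-centre seating:** Partway down the eye sat on one slope of its roof, pushing sideways with 1.4 N. I shifted it about 2 mm to centre it, which briefly gave 5.2 N the other way, so about 1.3 N of side force was left before the final 0.1 mm trim.
- **Hook sink:** The gripper height at release gave 51.8 mm and the pictures gave 51.7 mm, which corresponds to about 3.76 N. The force reading while the mount was in the air (3.6 N) implied only 49.3 mm; I trusted the first two, which agreed.
- **Marker:** I pushed it down with shut fingertips, and a check found it about 0.8 mm high. A second push brought it to about 52.1 mm by fingertip height. The final picture showed it about 0.5 mm lower than the pointer, with about 1 mm uncertainty.
- **Surroundings:** In the last picture the pink look-alikes, iris, lens tube and screwdriver stand where they were, and the hand is clear of everything.

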